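# Lock the swing arm of a contact jig with its quarter-turn thumbscrew

## Task

Swing the jig's aluminium arm in over the brass lock plate, take the red thumbscrew from the wooden stand and put it down through the arm's slot and through the slot of the lock plate below, feeling for the plate's slot by moving screw and arm together, until its flange sits flat on the arm; then give it a quarter turn to lock and let go. Be gentle: never force anything (30 N on the jig, by screw or fingers, is too much), and leave the blue screw and everything else on the bench where it is.

Things in the scene. Friction and masses are not known exactly. Their poses are not given: they have to be found in the camera images.
- jig: Contact jig, fixed: cream base plate 12 mm thick, dark pivot pillar and rails, red and black terminals (40 mm high). Origin on the bench straight below the vertical pivot axis; z up; -x points from the pivot to the middle of the rails. Base spans x -178..+48, y -75..+75 mm.
- rail_mid (a point): Fixed point on the jig: middle of the rails, 120 mm from the pivot, 50 mm up, level with the top of the brass lock plate (80 radial x 84 x 8 mm). The plate is clamped, immovable, at an unmeasured angle round the pivot, 0.03 to 0.27 rad (4 to 32 mm of arc) towards the jig's +y. Its through slot, 28 radial x 11 mm, also 120 mm from the pivot, would be here at angle 0; open below to 12 mm up.
- swingarm (a joint): Aluminium arm's angle about the pivot (rad): 0 along the jig's -x, growing towards the jig's +y (clockwise from above); travel -0.3..0.95. Arm level, 52 to 60 mm up, 2 mm above the plate, 210 mm long, 44 mm wide at its slot, 24 to 30 elsewhere. Friction hinge: moves at 1.3 N on the slot, 0.8 N on the post, stays where left; nothing but the screw dropping in marks the plate's slot.
- swing_slot (a point): Centre of the arm's slot, on the arm's top face (60 mm above the bench), 120 mm from the pivot axis. Turns with the arm: its x is radial (+x towards the pivot), z up. Slot 26.5 mm along x, 10.5 mm along y, straight through.
- swing_post (a point): Centre of the top of the round black post on the arm's outer end, for moving it by hand: 16 mm across, 66 to 94 mm above the bench (8 mm stem below), 195 mm from the pivot axis. Turns with the arm.
- rack: Wooden stand for two thumbscrews, fixed: 60 (x) x 160 (y) mm, top 45 mm above the bench; origin under its centre; two slots 27 (x) x 11 (y) mm at y = -45 and +45 mm.
- screw: RED winged thumbscrew, 50 g, upright in either slot of the stand. Origin: centre of its flange's underside; z up. Flange 34 mm across, z 0..4. Wing 30 mm along x, 10 thick along y, z 4..32. Shank 8 mm across; at its foot a round-edged cross-bar along x, 24 long, 8 thick, z -30..-22. It enters slots with x along them; home (flange on arm) the bar is clear below the plate and turns easily either way.
- spare: Identical thumbscrew with a BLUE wing in the stand's other slot; not to be used or shifted.
- beaker_tall: Bystander: tall glass beaker, 68 mm across, 95 mm high. Origin at the centre of its underside.
- beaker_small: Bystander: small glass beaker, 54 mm across, 70 mm high. Origin at the centre of its underside.
- bottle: Bystander: amber bottle, 60 mm across, 140 mm high. Origin at the centre of its underside.
- weight: Bystander: brass knobbed weight, 36 mm across, 50 mm high. Origin at the centre of its underside.
- ruler: Bystander: steel rule, 200 x 25 x 4 mm, lying flat. Origin at the centre of its underside.
- driver: Bystander: screwdriver lying on the table. Origin at the centre of its underside.
Things that resemble listed ones, but are neither listed nor needed, are in the scene too. What is shaped like the screw but purple or turquoise is not meant.

How it is judged:
By the outcome, as a careful person would: the job done as asked, in the order asked, and still so for the second after the job is handed in, with the robot touching nothing.
It also fails if it takes over 72 s, if anything falls off the work surface, if the arm or the gripper's body presses on something with over 40 N, if the wrist force passes 120 N, or if a joint passes its speed limit or range.

## Robot

A 6-joint arm with a two-finger parallel gripper is mounted at the origin on the work surface. World frame = base frame: x ahead of the robot, y to its left, z up, the work surface at z = 0. Lengths are in m, angles in rad, forces in N, time in s.
With the tool pointing down it reaches from about 0.3 to 0.775 m from the base axis. Payload 14.6 kg.
Tool frame: the origin (TCP) lies midway between the tips of the shut fingers; the grasp point (between the pads) lies 19 mm behind it; z points along the fingers, y is the direction in which the jaws open and shut (so a half turn about z gives the same grasp; the last joint's range is limited). The gripper opens to 94 mm and grips with 3 to 60 N. Pads are 16 mm wide; open, the fingers measure 119 mm over their backs; the gripper's body (75 mm by 177 mm) begins 78 mm behind the grasp point.
Start: joints at [-1.306, 0.3, 1.521, -0, 1.321, -0.067], TCP at [0.179, -0.52, 0.205] pointing down, gripper open.
Joint ranges: [-3.03, 3.03], [-0.79, 2.21], [0.23, 2.52], [-1.04, 4.18], [0, 3.07], [-2.55, 2.55]. Speed limits (rad/s): [2.22, 2.22, 2.57, 3.14, 3.14, 3.14].

## Interface

Orientations are given as a 3x3 rotation matrix whose columns are the frame's x, y, z axes.
In Python, from cell import get_obs, snapshot, job_done gives the robot as it stands. The module is installed in compiled form; this text tells all that it offers.
- The arm moves only by the tool send_rows, never from a script. Its argument "plan" is a list of rows, each a list of 6 numbers: the shift along the tool's x, y, z in mm, then the turn, a rotation vector about the tool's x, y, z in degrees. A call has 1 to 20 rows; each row shifts and turns the commanded pose from where the row before left it, along the tool's axes as they then stand; what a row does not reach is not made up. A row lasts 1/12 s, in which the tool goes at most 41.7 mm and 7.16 degrees, less where a joint would pass 70% of its speed; a pose out of reach is approached as far as the arm can. A call with a gripper value outside its range is refused whole. "jaw" is the opening, from 0 (shut) to 1 (fully open), set as the call begins (left out, the last holds). The fingers move at their own pace and stop on an object; "squeeze" is the grip in N (left out, the last holds). Time passes only in rows, so rows that do not move let the fingers close. It gives the time, the measured TCP pose, the force and the opening at its end, in the units of the state.
- get_obs(): the state, without advancing time (a new reading comes with each control period).
- snapshot(name): name is "scene" or "side" or "wrist"; returns a dict with "color" (480x640x3 uint8, red, green, blue), "depth" (480x640 float32, m along the optical axis (not along the pixel's ray), 0 where there is no reading), "K" (3x3 intrinsics, pixels), "R" (3x3) and "t" (3): a world point X has camera coordinates R X + t. Camera axes: x right, y down, z forward; pixel columns grow to the right and rows downward; lengths in m; the calibration is good to about 2 mm. The wrist camera is an equidistant fisheye: a pixel r from the principal point sees the ray r / f radians off the axis. A picture is of the moment at which its call begins.
- job_done(): hands the job in, once; it reports no verdict.
The state is a dict: "t": time; "joint_pos": joint angles; "joint_velocities": joint speeds; "joint_torque": joint torques, N m; "ee_pos": TCP position; "tcp_rot": TCP orientation; "force": force on the tool from outside, world axes, zero at the start; "torque": the same for the moment, N m; "width": opening from 0.0 (shut) to 1.0 (fully open).
Only numpy, scipy, OpenCV 4.12 (cv2) and the standard library are available. Lean on these libraries where they do the work, as an engineer would, in place of code of your own. Each camera call takes 0.05 s, during which the arm holds its last target.

## Working session

There is one attempt and no reset: what is moved stays moved. The work goes in short steps, Python scripts to look and compute and a tool call to move; the robot and the scene stay as the last step left them, time stands still between calls to the robot, and variables do not carry over. Pictures are saved under pics/ and viewed, and the job is handed in when it is done.

Besides the shell and the picture viewer there is one more tool, called after "Request:" by a JSON object that holds its "method" and its "body", one argument or row to a line. send_rows: Moves the arm, as the interface text tells. Its arguments: {"type":"object","properties":{"plan":{"type":"array","items":{"type":"array","items":{"type":"number"}}},"jaw":{"type":"number"},"squeeze":{"type":"number"}},"required":["plan"]}

```bash
mkdir -p pics; cat > h.py <<'E'
import numpy as np, cv2
from cell import get_obs, snapshot, job_done
def save(name,fn):
    s=snapshot(name); cv2.imwrite('pics/'+fn+'.png',s['color'][:,:,::-1]); np.savez('pics/'+fn+'.npz',**s); return s
def load(fn): return dict(np.load('pics/'+fn+'.npz'))
def px2w(s,u,v,d=None):
    K=s['K']; d=s['depth'][int(v),int(u)] if d is None else d
    p=np.array([(u-K[0,2])/K[0,0]*d,(v-K[1,2])/K[1,1]*d,d]); return s['R'].T@(p-s['t'])
def px2z(s,u,v,z):
    K=s['K'];r=s['R'].T@np.array([(u-K[0,2])/K[0,0],(v-K[1,2])/K[1,1],1]); c=-s['R'].T@s['t']
    return c+r*(z-c[2])/r[2]
def cloud(s):
    K=s['K'];d=s['depth'];v,u=np.mgrid[:480,:640]
    p=np.stack([(u-K[0,2])/K[0,0]*d,(v-K[1,2])/K[1,1]*d,d],-1); return (p-s['t'])@s['R']
E
python3 - <<'E'
from h import *
o=get_obs(); print({k:np.round(v,3).tolist() for k,v in o.items()})
for n in ['scene','side','wrist']:
    s=save(n,n+'0'); print(n,s['K'].round(1).tolist(),(-s['R'].T@s['t']).round(3), s['R'].round(2).tolist())
E
```

```text
{'t': 0.0, 'joint_pos': [-1.306, 0.3, 1.522, -0.0, 1.321, -0.067], 'joint_velocities': [-0.001, -0.0, -0.0, -0.001, 0.001, 0.001], 'joint_torque': [-0.0, -53.18, -35.274, 0.071, 0.024, -0.0], 'ee_pos': [0.179, -0.52, 0.205], 'tcp_rot': [[0.945, 0.326, -0.0], [0.326, -0.945, 0.001], [0.0, -0.001, -1.0]], 'force': [-0.499, 0.844, 0.113], 'torque': [-0.004, 0.01, -0.028], 'width': 0.999}
scene [[437.1, 0.0, 327.1], [0.0, 437.1, 232.3], [0.0, 0.0, 1.0]] [ 1.366 -0.698  0.746] [[0.61, 0.8, 0.02], [0.43, -0.3, -0.85], [-0.67, 0.53, -0.52]]
side [[442.5, 0.0, 316.1], [0.0, 442.5, 240.7], [0.0, 0.0, 1.0]] [ 0.367 -0.865  0.698] [[0.98, -0.18, -0.02], [-0.12, -0.57, -0.81], [0.13, 0.8, -0.59]]
wrist [[371.6, 0.0, 325.0], [0.0, 371.6, 238.5], [0.0, 0.0, 1.0]] [ 0.242 -0.498  0.385] [[0.32, -0.95, -0.0], [-0.92, -0.32, 0.23], [-0.22, -0.07, -0.97]]
```

View pics/scene0.png

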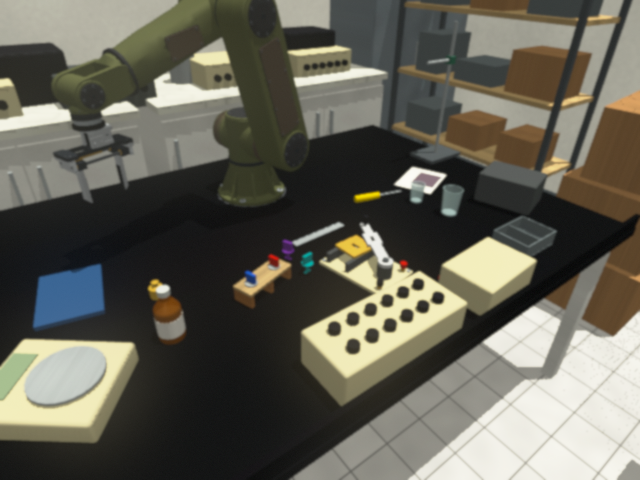

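View pics/side0.png

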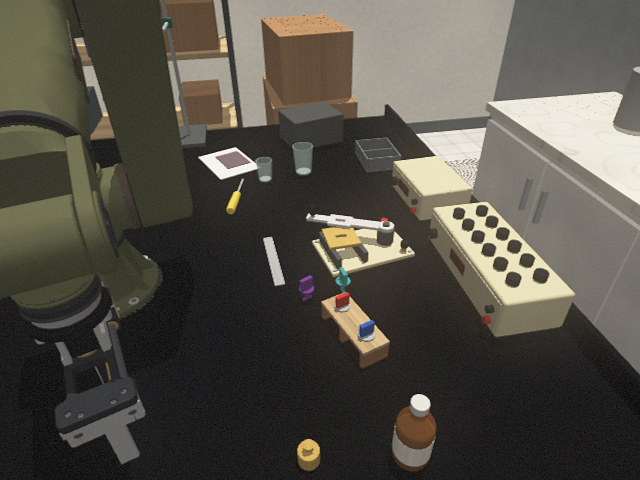

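View pics/wrist0.png

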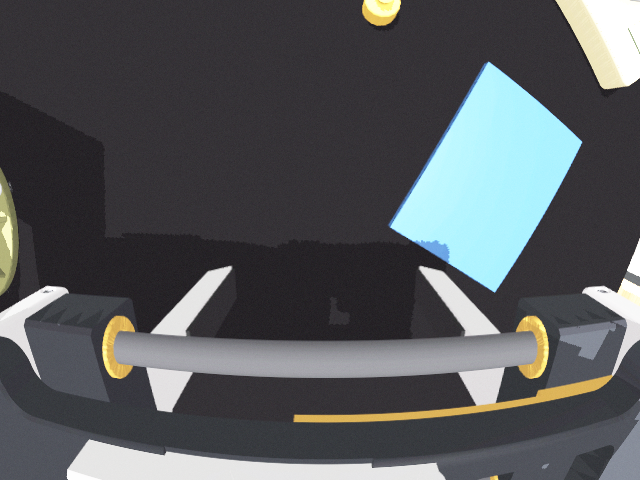

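Scene and side views show the jig (side ~(360,240)), the arm swung out, the stand at (355,325) with red at its far end (342,300) and blue at (367,328). Next I'll rectify both views to top-down maps.

```bash
python3 - <<'E'
from h import *
for n in ['side0','scene0']:
    s=load(n); c=cloud(s); 
    print(n,[ (z,px2w(s,*z).round(3)) for z in ([(342,300),(367,328),(386,228),(340,235)] if n=='side0' else [(273,261),(252,278),(384,268),(352,244)])])
# topdown ortho by depth splat
x0,x1,y0,y1=0.3,0.9,-0.35,0.15
W=800;sc=W/(x1-x0)
for n in ['side0','scene0']:
    s=load(n); big={}
    # upsample
    col=cv2.resize(s['color'],None,fx=4,fy=4,interpolation=cv2.INTER_CUBIC); dep=cv2.resize(s['depth'],None,fx=4,fy=4,interpolation=cv2.INTER_NEAREST)
    K=s['K'];v,u=np.mgrid[:dep.shape[0],:dep.shape[1]];u=(u-1.5)/4;v=(v-1.5)/4
    p=np.stack([(u-K[0,2])/K[0,0]*dep,(v-K[1,2])/K[1,1]*dep,dep],-1); p=(p-s['t'])@s['R']
    m=(dep>0)&(p[...,0]>x0)&(p[...,0]<x1)&(p[...,1]>y0)&(p[...,1]<y1)&(p[...,2]<0.2)
    P=p[m];C=col[m];o=np.argsort(P[:,2]);P=P[o];C=C[o]
    H=int((y1-y0)*sc);im=np.zeros((H,W,3),np.uint8)
    im[np.clip(((y1-P[:,1])*sc).astype(int),0,H-1),np.clip(((P[:,0]-x0)*sc).astype(int),0,W-1)]=C[:,::-1]
    im=im[:600]
    for k in range(0,7): cv2.putText(im,'%.1f'%(x0+.1*k),(int(k*.1*sc),12),0,.4,(0,255,0))
    for k in range(1,5): cv2.putText(im,'%.2f'%(y1-.1*k),(0,int(k*.1*sc)),0,.4,(0,255,0))
    cv2.imwrite('pics/top_%s.png'%n,im)
s=load('side0');cv2.imwrite('pics/side_crop.png',cv2.resize(s['color'][190:370,260:440,::-1],None,fx=3.3,fy=3.3,interpolation=cv2.INTER_CUBIC))
s=load('scene0');cv2.imwrite('pics/scene_crop.png',cv2.resize(s['color'][210:310,220:420,::-1],None,fx=4,fy=4,interpolation=cv2.INTER_CUBIC))
E
```

```text
side0 [((342, 300), array([ 0.524, -0.223,  0.069])), ((367, 328), array([ 0.553, -0.307,  0.069])), ((386, 228), array([0.694, 0.019, 0.062])), ((340, 235), array([0.578, 0.034, 0.046]))]
scene0 [((273, 261), array([ 0.528, -0.221,  0.064])), ((252, 278), array([ 0.563, -0.304,  0.065])), ((384, 268), array([0.71 , 0.016, 0.049])), ((352, 244), array([0.564, 0.026, 0.044]))]
```

View pics/top_side0.png

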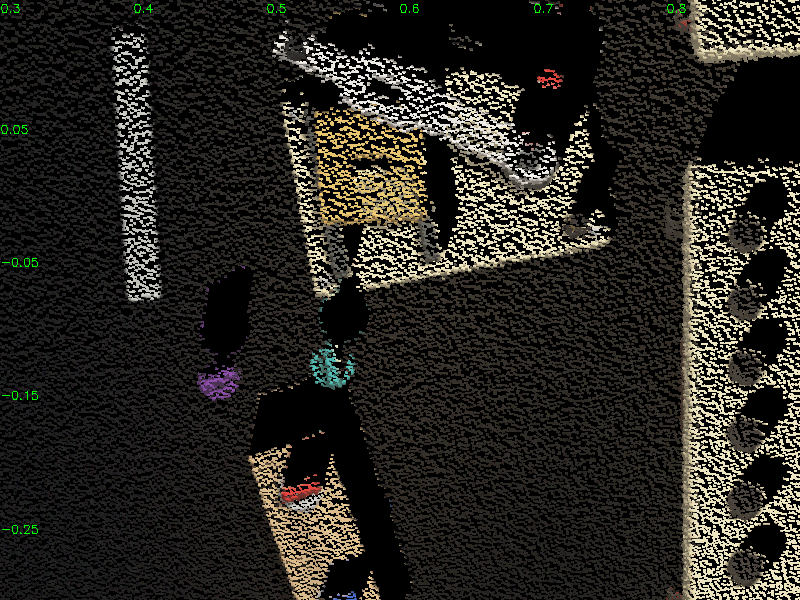

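View pics/side_crop.png

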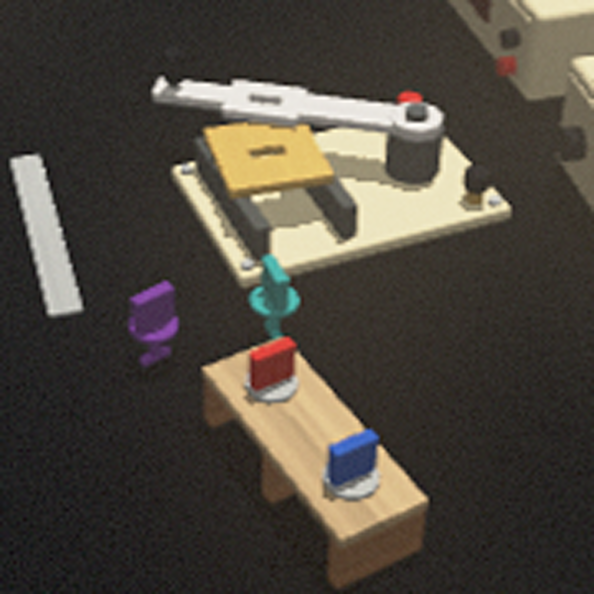

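View pics/scene_crop.png

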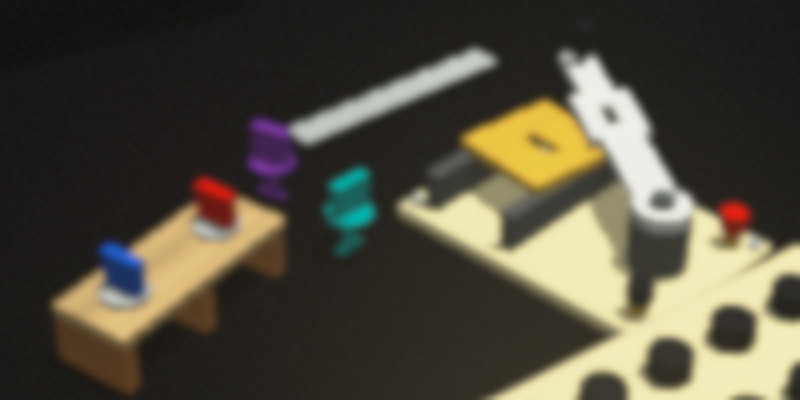

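Side crop: plate with its slot at about (267,152) in the crop, arm clear of it to the +y side, red screw at (272,362). I'll move the wrist camera above for a precise look.

Request:
{"method": "send_rows", "body": {
  "plan": [
    [15, -11, -3, 0, 0, 0],
    [28, -20.6, -5, 0, 0, 0],
    [28, -20.6, -5, 0, 0, 0],
    [28, -20.6, -5, 0, 0, 0],
    [28, -20.6, -5, 0, 0, 0],
    [28, -20.6, -5, 0, 0, 0],
    [28, -20.6, -5, 0, 0, 0],
    [28, -20.6, -5, 0, 0, 0],
    [28, -20.6, -5, 0, 0, 0],
    [28, -20.6, -5, 0, 0, 0],
    [28, -20.6, -5, 0, 0, 0],
    [28, -20.6, -5, 0, 0, 0],
    [28, -20.6, -5, 0, 0, 0],
    [28, -20.6, -5, 0, 0, 0],
    [28, -20.6, -5, 0, 0, 0],
    [28, -20.6, -5, 0, 0, 0],
    [15, -11, -3, 0, 0, 0],
    [0, 0, 0, 0, 0, 0]
  ],
  "jaw": 0.4,
  "squeeze": 15
}}

```text
t: 1.65
ee_pos: [0.4981, -0.0578, 0.2865]
tcp_rot: [[0.944, 0.329, 0.0], [0.329, -0.944, 0.0], [0.0, -0.0, -1.0]]
force: [-0.5, 0.7, 0.4]
width: 0.401
```

```bash
python3 - <<'E'
from h import *
o=get_obs(); print({k:np.round(v,4).tolist() for k,v in o.items()})
s=save('wrist','w1'); save('side','side1'); save('scene','scene1'); print(s['depth'].min(),s['depth'].max())
E
```

```text
{'t': 1.65, 'joint_pos': [-0.1888, 0.1388, 1.5293, 0.0005, 1.4735, 1.0469], 'joint_velocities': [-0.0678, -0.0284, 0.0539, -0.0125, -0.0104, -0.0681], 'joint_torque': [2.0083, -44.3627, -37.8947, 0.1339, 0.1161, 0.8673], 'ee_pos': [0.4981, -0.0578, 0.2865], 'tcp_rot': [[0.9444, 0.3288, 0.0001], [0.3288, -0.9444, 0.0004], [0.0003, -0.0004, -1.0]], 'force': [-0.5125, 0.732, 0.4161], 'torque': [-0.0326, 0.0184, -0.0009], 'width': 0.4014}
0.0 0.5501672
```

View pics/w1.png

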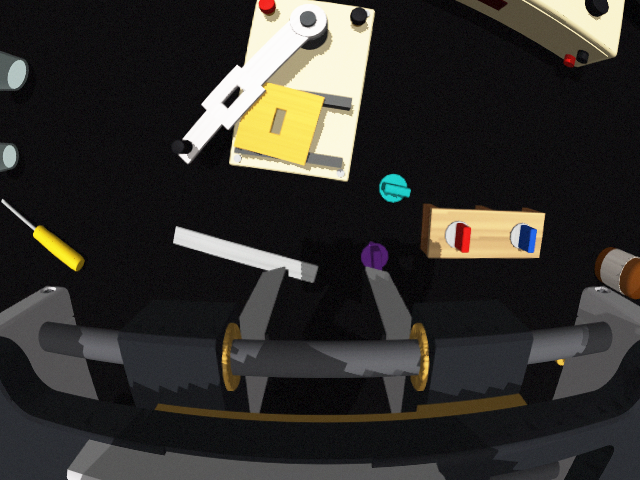

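```bash
cat >> h.py <<'E'
def fray(s,u,v):
    K=s['K'];x=np.asarray(u)-K[0,2];y=np.asarray(v)-K[1,2];r=np.hypot(x,y);th=r/K[0,0];k=np.where(r>1e-9,np.sin(th)/np.maximum(r,1e-9),1/K[0,0])
    return np.stack([x*k,y*k,np.cos(th)],-1)
def fz(s,u,v,z):
    r=fray(s,u,v)@s['R'];c=-s['R'].T@s['t'];return c+r*((z-c[2])/r[...,2])[...,None]
def fproj(s,X):
    p=np.asarray(X)@s['R'].T+s['t'];r=np.hypot(p[...,0],p[...,1]);th=np.arctan2(r,p[...,2]);K=s['K']
    return np.stack([K[0,2]+K[0,0]*th*p[...,0]/r,K[1,2]+K[0,0]*th*p[...,1]/r],-1)
def fcloud(s):
    v,u=np.mgrid[:480,:640];r=fray(s,u,v);d=s['depth'];return ((r/r[...,2:]*d[...,None])-s['t'])@s['R']
def ortho(s,x0,x1,y0,y1,z,sc):
    X,Y=np.meshgrid(np.arange(x0,x1,1/sc),np.arange(y1,y0,-1/sc));m=fproj(s,np.stack([X,Y,np.full_like(X,z)],-1)).astype(np.float32)
    return cv2.remap(s['color'],m[...,0],m[...,1],cv2.INTER_CUBIC)[:,:,::-1].copy()
E
python3 - <<'E'
from h import *
s=load('w1')
for n,z,b in [('arm',.06,(.45,.80,-.1,.15)),('base',.012,(.45,.80,-.1,.15)),('rack',.045,(.45,.70,-.36,-.1)),('plate',.05,(.5,.68,-.04,.1))]:
    sc=2000 if n in('arm','base','rack') else 4000
    im=ortho(s,*b,z,sc)
    for k in range(0,36):
        x=b[0]+.01*k
        if k%5==0: cv2.putText(im,'%.2f'%x,(int(k*.01*sc),10),0,.4,(0,255,0)); 
        cv2.line(im,(int(k*.01*sc),12),(int(k*.01*sc),16),(0,255,0))
    for k in range(0,30):
        y=b[3]-.01*k
        if k%5==0: cv2.putText(im,'%.2f'%y,(8,int(k*.01*sc)+4),0,.4,(0,255,0))
        cv2.line(im,(0,int(k*.01*sc)),(5,int(k*.01*sc)),(0,255,0))
    cv2.imwrite('pics/o1_%s.png'%n,im); print(im.shape)
E
```

```text
(500, 700, 3)
(500, 700, 3)
(520, 500, 3)
(560, 721, 3)
```

View pics/o1_arm.png

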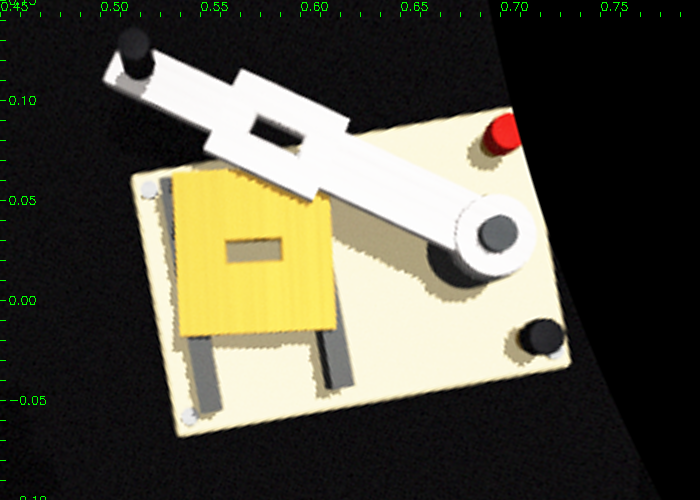

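View pics/o1_base.png

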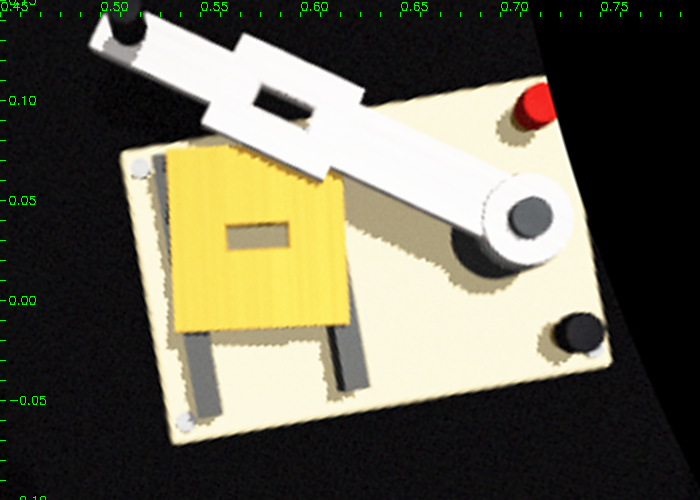

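View pics/o1_rack.png

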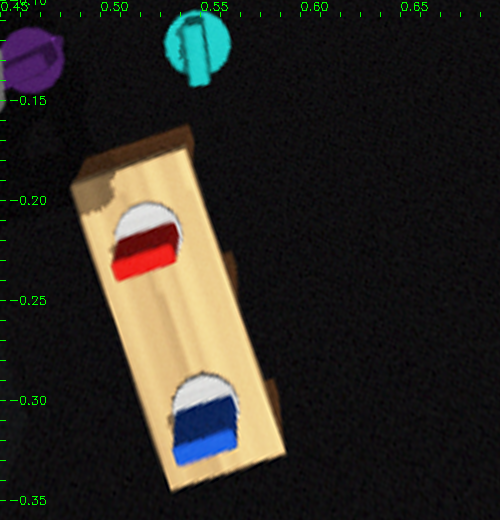

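View pics/o1_plate.png

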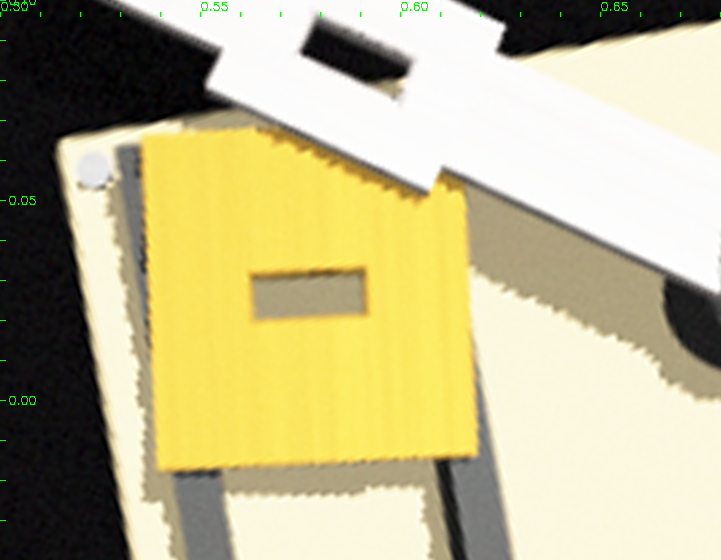

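Request:
{"method": "send_rows", "body": {
  "plan": [
    [0, 0, 15, 0, 0, 6.4],
    [0, 0, 25, 0, 0, 6.4],
    [0, 0, 25, 0, 0, 6.4],
    [4, -20, 10, 0, 0, 0],
    [5, -35, 10, 0, 0, 0],
    [5, -35, 10, 0, 0, 0],
    [5, -35, 10, 0, 0, 0],
    [4, -30, 10, 0, 0, 0],
    [0, -19, 10, 0, 0, 0],
    [0, 0, 15, 0, 0, 0],
    [0, 0, 0, 0, 0, 0]
  ]
}}

```text
t: 2.72
ee_pos: [0.519, 0.113, 0.1439]
tcp_rot: [[1.0, -0.003, -0.004], [-0.003, -1.0, -0.001], [-0.004, 0.001, -1.0]]
force: [-0.4, -1.2, -0.3]
width: 0.399
```

```bash
python3 - <<'E'
from h import *
s=save('wrist','w2'); save('side','side2'); o=get_obs();print(o['ee_pos'],o['tcp_rot'].round(4) if hasattr(o['tcp_rot'],'round') else o['tcp_rot'],o['joint_pos'])
c=fcloud(s)
print(fproj(s,[[.5211,.116,.094],[.589,.0835,.06],[.6973,.0324,.06],[.5774,.0267,.05]]).round(1))
E
```

```text
[0.52016214 0.11233187 0.14655433] [[ 1.0e+00 -4.5e-03 -8.0e-04]
 [-4.5e-03 -1.0e+00 -2.0e-04]
 [-8.0e-04  2.0e-04 -1.0e+00]] [ 1.43919060e-01  3.17164352e-01  1.64134913e+00 -1.29880601e-04
  1.18390018e+00  1.71926266e+00]
[[321.6 253.2]
 [367.6 146.7]
 [434.3   8. ]
 [440.  164.3]]
```

View pics/w2.png

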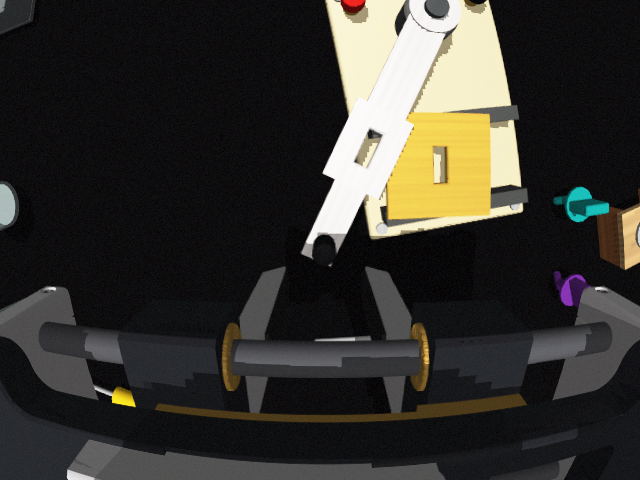

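Predictions match the picture: post near (322,248), slot (369,148), plate slot (440,165). Descending onto the post.

Request:
{"method": "send_rows", "body": {
  "plan": [
    [1, -3.5, 15, 0, 0, 0],
    [0, 0, 20, 0, 0, 0],
    [0, 0, 20, 0, 0, 0],
    [0, 0, 15, 0, 0, 0],
    [0, 0, 7, 0, 0, 0],
    [0, 0, 0, 0, 0, 0]
  ]
}}

```text
t: 3.32
ee_pos: [0.5212, 0.116, 0.069]
tcp_rot: [[1.0, -0.005, -0.001], [-0.005, -1.0, -0.0], [-0.001, 0.0, -1.0]]
force: [0.0, 0.2, 1.4]
width: 0.398
```

Request:
{"method": "send_rows", "body": {
  "plan": [
    [0, 0, 0, 0, 0, 0],
    [0, 0, 0, 0, 0, 0],
    [0, 0, 0, 0, 0, 0],
    [0, 0, 0, 0, 0, 0],
    [0, 0, 0, 0, 0, 0]
  ],
  "jaw": 0.1,
  "squeeze": 5
}}

```text
t: 3.73
ee_pos: [0.522, 0.1169, 0.0704]
tcp_rot: [[1.0, -0.003, 0.002], [-0.003, -1.0, 0.0], [0.002, -0.0, -1.0]]
force: [0.5, -2.2, 5.7]
width: 0.168
```

```bash
python3 - <<'E'
from h import *
s=save('wrist','w3'); save('side','side3'); o=get_obs();print(o['t'],o['ee_pos'],o['force'],o['width'])
E
```

```text
3.8333 [0.52199664 0.11697853 0.07035339] [ 0.15895374 -1.69101876  5.98708939] 0.1676685795957026
```

View pics/w3.png

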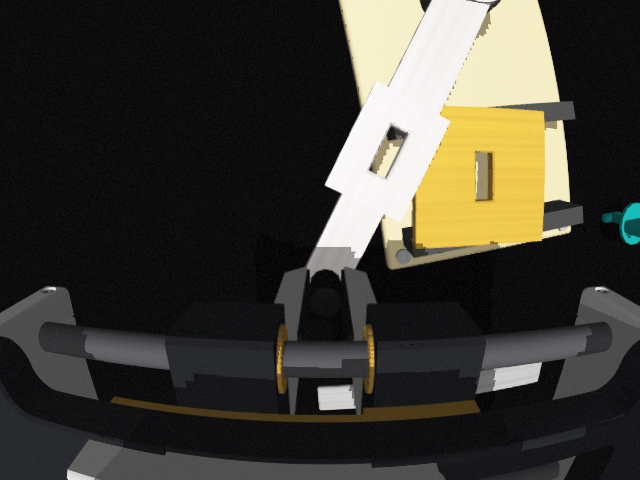

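```bash
python3 - <<'E'
import numpy as np
p=np.radians(np.concatenate([[25.6,24.6],np.linspace(22.5,1.5,10),[0,-0.8]]))
x=-195*np.cos(p);y=195*np.sin(p)
print(np.round(np.c_[np.diff(x),-np.diff(y)],1).tolist())
E
```

```text
[[-1.4, 3.1], [-2.9, 6.6], [-2.9, 7.4], [-2.6, 7.5], [-2.3, 7.6], [-2.0, 7.7], [-1.7, 7.8], [-1.3, 7.8], [-1.0, 7.9], [-0.7, 7.9], [-0.4, 7.9], [-0.1, 5.1], [0.0, 2.7]]
```

Request:
{"method": "send_rows", "body": {
  "plan": [
    [0, 0, -2, 0, 0, 0],
    [-1.4, 3.1, 0, 0, 0, 0],
    [-2.9, 6.6, 0, 0, 0, 0],
    [-2.9, 7.4, 0, 0, 0, 0],
    [-2.6, 7.5, 0, 0, 0, 0],
    [-2.3, 7.6, 0, 0, 0, 0]
  ]
}}

```text
t: 4.33
ee_pos: [0.5087, 0.0839, 0.0715]
tcp_rot: [[1.0, -0.003, -0.0], [-0.003, -1.0, 0.0], [-0.0, -0.0, -1.0]]
force: [-1.4, 0.8, 0.0]
width: 0.166
```

Request:
{"method": "send_rows", "body": {
  "plan": [
    [-2.0, 7.7, 0, 0, 0, 0],
    [-1.7, 7.8, 0, 0, 0, 0],
    [-1.3, 7.8, 0, 0, 0, 0],
    [-1, 7.9, 0, 0, 0, 0],
    [-0.7, 7.9, 0, 0, 0, 0],
    [-0.4, 7.9, 0, 0, 0, 0],
    [0, 5.1, 0, 0, 0, 0],
    [0, 2.7, 0, 0, 0, 0],
    [0, 0, 0, 0, 0, 0],
    [0, 0, 0, 0, 0, 0]
  ]
}}

```text
t: 5.17
ee_pos: [0.5019, 0.0299, 0.0715]
tcp_rot: [[1.0, -0.004, 0.0], [-0.004, -1.0, -0.0], [0.0, 0.0, -1.0]]
force: [-0.8, -1.3, 1.4]
width: 0.168
```

Request:
{"method": "send_rows", "body": {
  "plan": [
    [0, 0, 0, 0, 0, 0],
    [0, 0, 0, 0, 0, 0],
    [0, 0, 0, 0, 0, 0],
    [0, 0, -10, 0, 0, 0],
    [0, 0, -25, 0, 0, 0],
    [0, 0, -35, 0, 0, 0],
    [0, 0, -35, 0, 0, 0],
    [0, 0, -25, 0, 0, 0],
    [0, 0, -10, 0, 0, 0],
    [0, 0, 0, 0, 0, 0]
  ],
  "jaw": 0.4
}}

```text
t: 6.0
ee_pos: [0.5027, 0.0301, 0.214]
tcp_rot: [[1.0, -0.003, 0.004], [-0.003, -1.0, -0.0], [0.004, 0.0, -1.0]]
force: [-0.3, -0.3, -0.3]
width: 0.402
```

```bash
python3 - <<'E'
from h import *
s=save('wrist','w4'); o=get_obs();print(o['t'],o['ee_pos'],o['force'],o['width'],o['joint_pos'])
im=ortho(s,.48,.73,-.05,.1,.06,3000); cv2.imwrite('pics/o4.png',im)
s=save('side','side4');cv2.imwrite('pics/side4c.png',cv2.resize(s['color'][190:370,260:440,::-1],None,fx=3.3,fy=3.3,interpolation=cv2.INTER_CUBIC))
E
```

```text
6.05 [0.5019908  0.03009372 0.21183166] [ 0.60726592 -0.41548228 -0.92295254] 0.40077337603042884 [-1.29836537e-02  1.88666228e-01  1.64411535e+00  3.32070291e-05
  1.30747247e+00  1.56099418e+00]
```

View pics/o4.png

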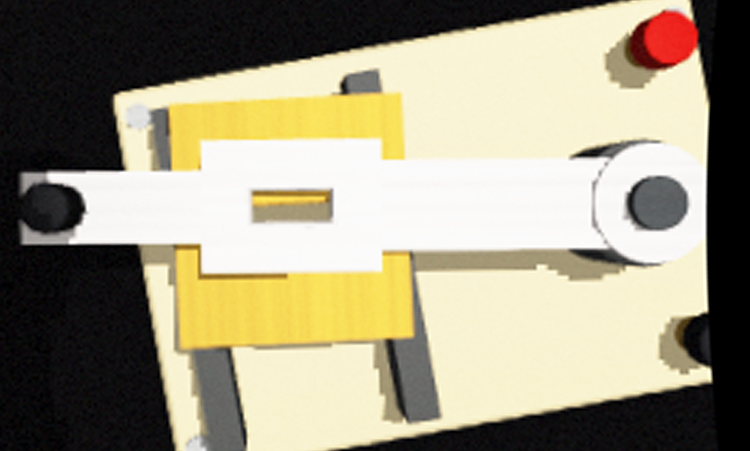

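View pics/w4.png

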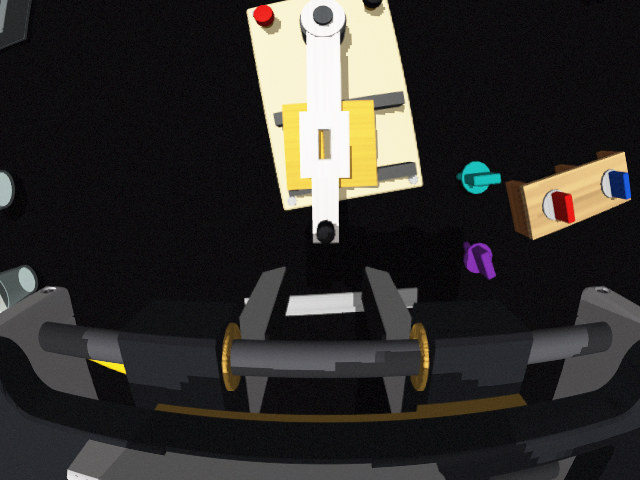

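The arm sits over the plate, its slot at (292,205) in the rectified view; a yellow strip of plate is visible along its upper edge, so it is ~4 mm short as intended. Next, the red screw.

Request:
{"method": "send_rows", "body": {
  "plan": [
    [1.5, 15, 0, 0, 0, 0],
    [3, 33, 0, 0, 0, 0],
    [3.5, 36, 0, 0, 0, 0],
    [3.5, 36, 0, 0, 0, 0],
    [3.5, 36, 0, 0, 0, 0],
    [3.5, 36, 0, 0, 0, 0],
    [3, 33, 0, 0, 0, 0],
    [2, 22, 10, 0, 0, -6],
    [0, 0, 20, 0, 0, -6],
    [0, 0, 20, 0, 0, -6.1],
    [0, 0, 10, 0, 0, 0],
    [0, 0, 0, 0, 0, 0],
    [0, 0, 0, 0, 0, 0]
  ]
}}

```text
t: 7.18
ee_pos: [0.5243, -0.2167, 0.1509]
tcp_rot: [[0.953, 0.305, -0.002], [0.305, -0.953, 0.001], [-0.001, -0.001, -1.0]]
force: [0.3, -0.8, -0.1]
width: 0.402
```

```bash
python3 - <<'E'
from h import *
s=save('wrist','w5'); o=get_obs();print(o['t'],o['ee_pos'],o['tcp_rot'],o['joint_pos'])
im=ortho(s,.47,.60,-.28,-.15,.077,4000); cv2.imwrite('pics/o5.png',im)
im=ortho(s,.47,.60,-.28,-.15,.049,4000); cv2.imwrite('pics/o5b.png',im)
E
```

```text
7.2333 [ 0.52478748 -0.21686422  0.15181383] [[ 9.52315052e-01  3.05116422e-01  1.03260401e-04]
 [ 3.05116428e-01 -9.52315055e-01 -4.86441668e-05]
 [ 8.34943004e-05  7.78310170e-05 -9.99999993e-01]] [-4.56370897e-01  3.87086968e-01  1.53296781e+00  1.95868596e-06
  1.22142375e+00  8.04364077e-01]
```

View pics/o5.png

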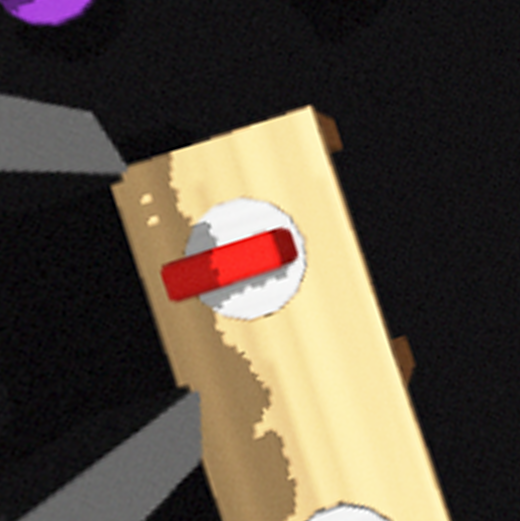

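View pics/w5.png

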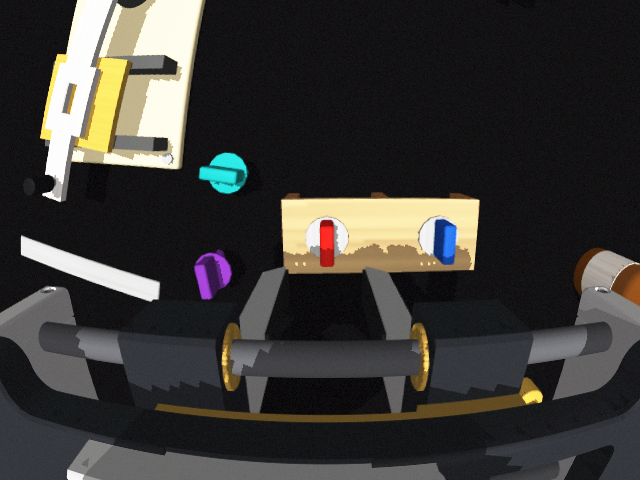

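The wing's top face spans (165,283)–(285,245) in the rectified view, centred under the tool and at about 18°. Descend and grip.

Request:
{"method": "send_rows", "body": {
  "plan": [
    [0.7, 0, 15, 0, 0, 0],
    [0, 0, 25, 0, 0, 0],
    [0, 0, 25, 0, 0, 0],
    [0, 0, 20, 0, 0, 0],
    [0, 0, 10, 0, 0, 0],
    [0, 0, 3.5, 0, 0, 0],
    [0, 0, 0, 0, 0, 0],
    [0, 0, 0, 0, 0, 0]
  ]
}}

```text
t: 7.9
ee_pos: [0.526, -0.2171, 0.0544]
tcp_rot: [[0.952, 0.307, 0.002], [0.307, -0.952, -0.001], [0.001, 0.001, -1.0]]
force: [0.6, -1.0, -0.5]
width: 0.395
```

Request:
{"method": "send_rows", "body": {
  "plan": [
    [0, 0, 0, 0, 0, 0],
    [0, 0, 0, 0, 0, 0],
    [0, 0, 0, 0, 0, 0],
    [0, 0, 0, 0, 0, 0],
    [0, 0, 0, 0, 0, 0]
  ],
  "jaw": 0.0,
  "squeeze": 20
}}

```text
t: 8.32
ee_pos: [0.5253, -0.2169, 0.0533]
tcp_rot: [[0.952, 0.307, 0.0], [0.307, -0.952, -0.0], [0.0, 0.0, -1.0]]
force: [-0.9, 0.6, 2.4]
width: 0.107
```

Request:
{"method": "send_rows", "body": {
  "plan": [
    [0, 0, -5, 0, 0, 0],
    [0, 0, -12, 0, 0, 0],
    [0, 0, -20, 0, 0, 0],
    [0, 0, -25, 0, 0, 0],
    [0, 0, -25, 0, 0, 0],
    [0, 0, -20, 0, 0, 0],
    [0, 0, 0, 0, 0, 0]
  ]
}}

```text
t: 8.9
ee_pos: [0.5267, -0.2175, 0.1653]
tcp_rot: [[0.952, 0.308, 0.006], [0.308, -0.952, -0.003], [0.005, 0.005, -1.0]]
force: [0.8, -0.0, -0.3]
width: 0.104
```

```bash
python3 - <<'E'
from h import *
o=get_obs();print(o['t'],o['ee_pos'],o['force'],o['width'])
s=save('wrist','w6');s=save('side','side6');cv2.imwrite('pics/side6c.png',cv2.resize(s['color'][190:370,260:440,::-1],None,fx=3.3,fy=3.3,interpolation=cv2.INTER_CUBIC))
E
```

```text
8.9 [ 0.52671292 -0.21752491  0.165278  ] [ 0.7765542  -0.02819298 -0.3448705 ] 0.10357418681768421
```

View pics/side6c.png

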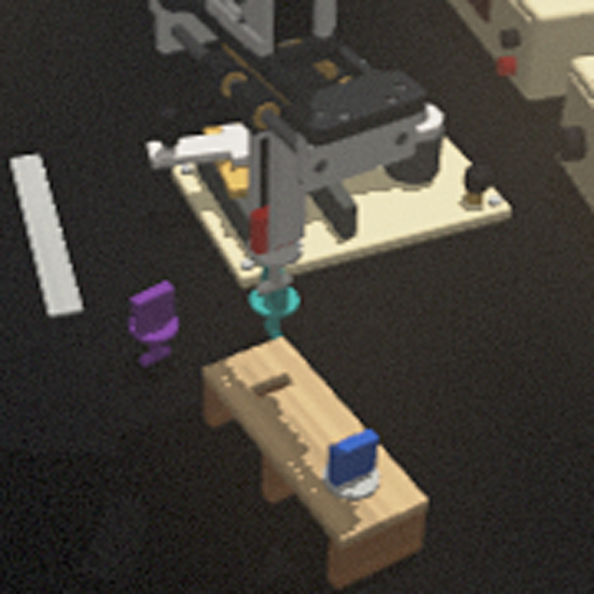

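Side view: red screw held at (262,230), empty rack slot, blue untouched. Checking its seating in the wrist view.

View pics/w6.png

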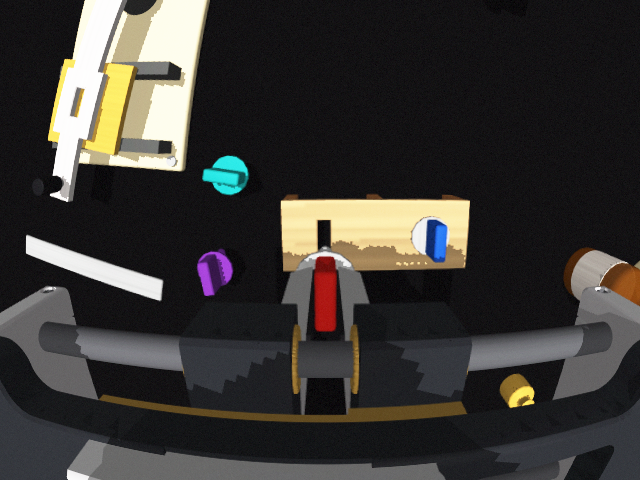

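```bash
python3 - <<'E'
from h import *
s=load('w6'); T=get_obs(); R=np.array(T['tcp_rot']);p=np.array(T['ee_pos'])
for ox in (-1.5,0,1.5):
  for dz in (8,):
    P=np.array([[17+ox,0,dz-4],[17+ox,0,dz],[15+ox,-5,dz-4],[15+ox,-5,dz-32],[15+ox,5,dz-32],[-15+ox,-5,dz-32]])/1000
    print(ox,dz,fproj(s,P@R.T+p).round(1).tolist())
im=s['color'][235:350,270:380,::-1];cv2.imwrite('pics/w6c.png',cv2.resize(im,None,fx=5,fy=5,interpolation=cv2.INTER_NEAREST))
E
```

```text
-1.5 8 [[324.5, 252.8], [324.5, 250.9], [315.0, 256.5], [313.7, 273.4], [335.6, 273.3], [314.4, 331.9]]
0 8 [[324.5, 250.1], [324.5, 248.2], [315.0, 253.8], [313.6, 270.2], [335.7, 270.2], [314.4, 329.2]]
1.5 8 [[324.5, 247.3], [324.5, 245.4], [315.0, 251.0], [313.6, 267.1], [335.7, 267.0], [314.3, 326.4]]
```

View pics/w6c.png

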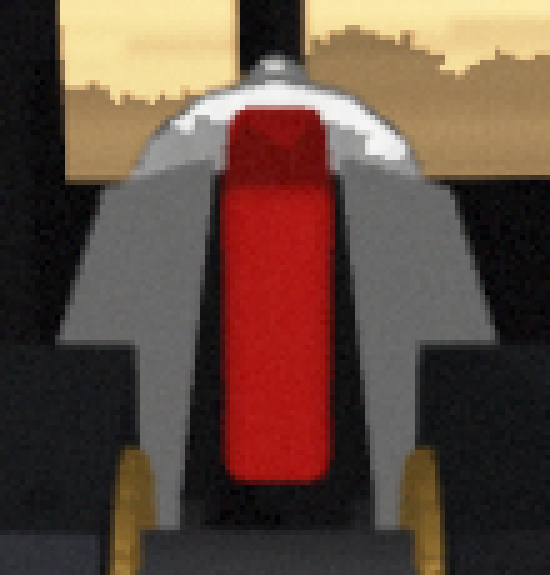

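```bash
python3 - <<'E'
from h import *
s=load('w6'); T=get_obs(); R=np.array(T['tcp_rot']);p=np.array(T['ee_pos'])
for x in (7,8,9,11):
  P=np.array([[x,-5,0],[x,-17.5,0],[x,5,0],[-x,-5,0]])/1000
  print(x,fproj(s,P@R.T+p).round(1).tolist())
s=load('w5')  # open fingers width .4
R=np.array([[.9523,.3051,0],[.3051,-.9523,0],[0,0,-1]]);p=np.array([.52479,-.21686,.15181])
for x in (7,8,9):
  P=np.array([[x,-18.8,0],[x,18.8,0],[x,-31.3,0]])/1000
  print(x,fproj(s,P@R.T+p).round(1).tolist())
im=s['color'][250:340,230:420,::-1];cv2.imwrite('pics/w5c.png',cv2.resize(im,None,fx=4,fy=4,interpolation=cv2.INTER_NEAREST))
E
```

```text
7 [[315.0, 270.6], [291.1, 270.5], [334.1, 270.5], [315.2, 295.4]]
8 [[315.0, 268.7], [291.1, 268.7], [334.1, 268.7], [315.2, 297.1]]
9 [[314.9, 266.9], [291.0, 266.9], [334.2, 266.9], [315.3, 298.9]]
11 [[314.9, 263.2], [290.9, 263.2], [334.2, 263.2], [315.3, 302.3]]
7 [[290.1, 271.1], [364.1, 271.0], [265.9, 271.0]]
8 [[290.1, 269.3], [364.2, 269.1], [265.8, 269.1]]
9 [[290.0, 267.4], [364.2, 267.3], [265.7, 267.3]]
```

View pics/w5c.png

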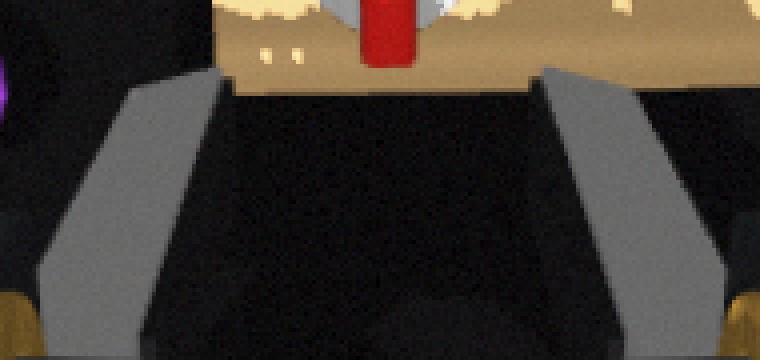

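Request:
{"method": "send_rows", "body": {
  "plan": [
    [0, 0, 0, 0, 0, 5.8],
    [0, 0, 0, 0, 0, 5.8],
    [0, 0, 0, 0, 0, 5.8],
    [3.5, -15, 0, 0, 0, 0],
    [7, -30, 0, 0, 0, 0],
    [7.5, -34, 0, 0, 0, 0],
    [7.5, -34, 0, 0, 0, 0],
    [7.5, -34, 0, 0, 0, 0],
    [7.5, -34, 0, 0, 0, 0],
    [7.5, -34, 0, 0, 0, 0],
    [5, -22, 0, 0, 0, 0],
    [2.5, -10.8, 0, 0, 0, 0],
    [0, 0, 0, 0, 0, 0],
    [0, 0, 0, 0, 0, 0]
  ]
}}

```text
t: 10.17
ee_pos: [0.5781, 0.0309, 0.1592]
tcp_rot: [[1.0, 0.009, -0.001], [0.009, -1.0, -0.0], [-0.001, 0.0, -1.0]]
force: [-0.1, 0.2, 0.6]
width: 0.099
```

```bash
python3 - <<'E'
from h import *
s=save('wrist','w7');s=save('side','side7');s=save('scene','scene7')
o=get_obs();print(o['t'],o['ee_pos'],o['tcp_rot'],o['force'],o['width'])
s=load('w7'); R=np.array(o['tcp_rot']);p=np.array(o['ee_pos'])
for ox in (-1.5,0):
    P=np.array([[17+ox,0,4],[15+ox,-5,4],[15+ox,-5,-24],[15+ox,5,-24],[-15+ox,-5,-24],[-15+ox,5,-24]])/1000
    print(ox,fproj(s,P@R.T+p).round(1).tolist())
cv2.imwrite('pics/w7c.png',cv2.resize(s['color'][130:350,220:420,::-1],None,fx=2.7,fy=2.7,interpolation=cv2.INTER_CUBIC))
s=load('side7');cv2.imwrite('pics/side7c.png',cv2.resize(s['color'][190:310,270:430,::-1],None,fx=5,fy=5,interpolation=cv2.INTER_CUBIC))
E
```

```text
10.3167 [0.578334   0.02998467 0.15975136] [[ 9.99973466e-01  7.27382076e-03 -3.98790670e-04]
 [ 7.27377054e-03 -9.99973538e-01 -1.27249030e-04]
 [-3.99705704e-04  1.24344942e-04 -9.99999912e-01]] [ 0.48491692 -0.17699224 -1.16012817] 0.10269289665087805
-1.5 [[328.5, 252.6], [318.7, 256.4], [317.6, 274.1], [340.3, 274.1], [318.0, 334.2], [339.4, 334.2]]
0 [[328.5, 249.8], [318.7, 253.5], [317.6, 270.8], [340.4, 270.8], [318.0, 331.4], [339.4, 331.4]]
```

View pics/w7c.png

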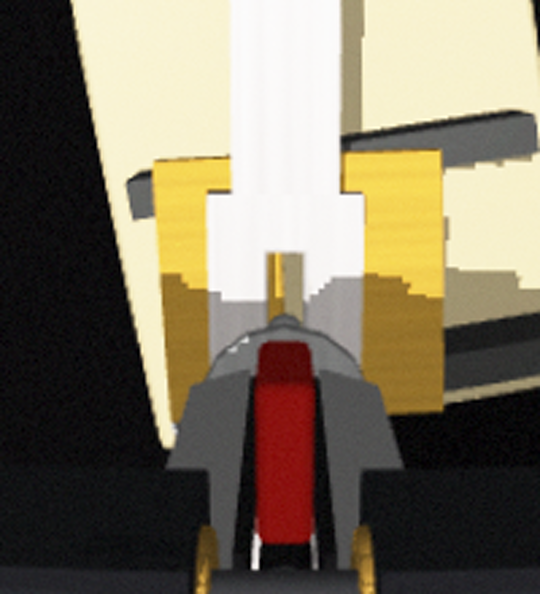

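View pics/side7c.png

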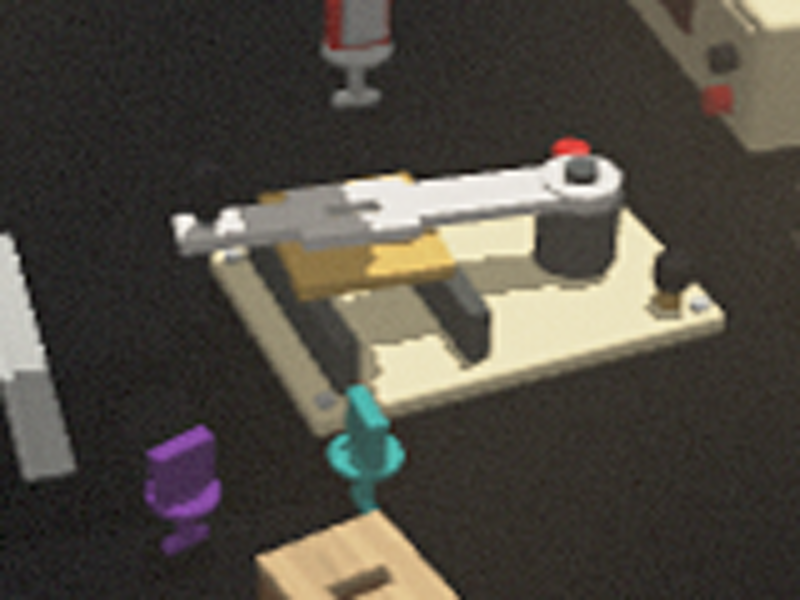

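Request:
{"method": "send_rows", "body": {
  "plan": [
    [0, 0, 0, 0, 0, 0],
    [0, 0, 0, 0, 0, 0],
    [0, 0, 0, 0, 0, 0]
  ]
}}

```text
t: 10.57
ee_pos: [0.5785, 0.0309, 0.16]
tcp_rot: [[1.0, 0.008, 0.0], [0.008, -1.0, -0.0], [0.0, 0.0, -1.0]]
force: [0.5, 1.0, -0.8]
width: 0.106
```

```bash
python3 - <<'E'
from h import *
o=get_obs();print(o['t'],o['ee_pos'],o['force'],o['joint_velocities'])
s=save('wrist','w8');
R=np.array(o['tcp_rot']);p=np.array(o['ee_pos'])
for ox in (-1.5,0):
    P=np.array([[17+ox,0,4],[15+ox,-5,4],[15+ox,-5,-24],[15+ox,5,-24],[-15+ox,-5,-24],[-15+ox,5,-24]])/1000
    print(ox,fproj(s,P@R.T+p).round(1).tolist())
im=ortho(s,.48,.73,-.05,.1,.06,3000); cv2.imwrite('pics/o8.png',im)
cv2.imwrite('pics/w8c.png',cv2.resize(s['color'][220:350,260:400,::-1],None,fx=4,fy=4,interpolation=cv2.INTER_CUBIC))
E
```

```text
10.5667 [0.5785038  0.03089402 0.16000138] [ 0.47653497  0.95806538 -0.82027643] [ 0.00605091  0.00122687 -0.00120099 -0.00068571  0.00020004  0.0016373 ]
-1.5 [[326.6, 252.6], [316.9, 256.4], [315.5, 273.9], [338.1, 273.9], [316.2, 333.9], [337.4, 333.9]]
0 [[326.6, 249.8], [316.8, 253.6], [315.5, 270.7], [338.1, 270.7], [316.1, 331.1], [337.4, 331.1]]
```

View pics/o8.png

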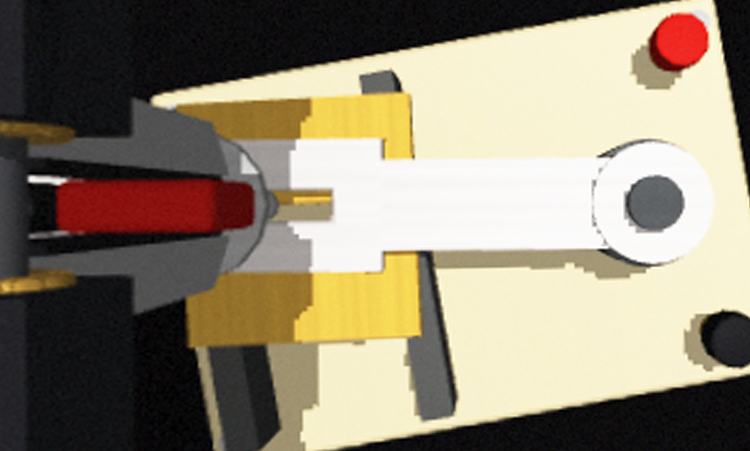

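View pics/w8c.png

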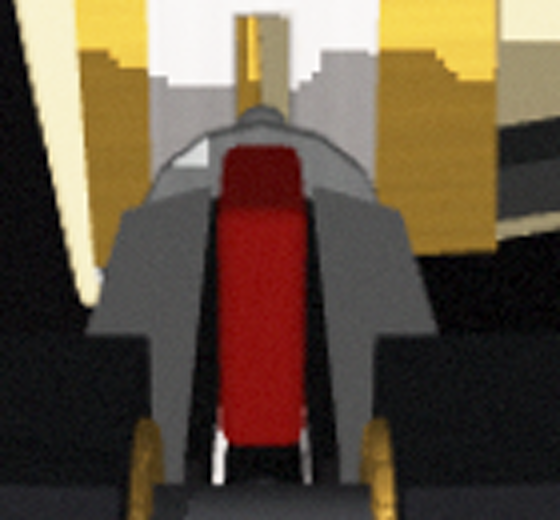

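```bash
python3 - <<'E'
from h import *
o=get_obs();s=load('w8');R=np.array(o['tcp_rot']);p=np.array(o['ee_pos'])
for dz in (6,8,10):
  for ox in (-1.5,0,1.5):
    P=np.array([[12+ox,0,dz+22],[12+ox,0,dz+30],[17+ox,0,dz-4],[17+ox,0,dz],[15+ox,-5,dz-4],[15+ox,-5,dz-32],[-15+ox,-5,dz-32]])/1000
    print(dz,ox,fproj(s,P@R.T+p)[:,1].round(1).tolist())
E
```

```text
6 -1.5 [249.8, 246.3, 253.6, 251.6, 257.4, 275.4, 335.9]
6 0 [247.3, 243.9, 250.8, 248.8, 254.6, 272.1, 333.1]
6 1.5 [244.8, 241.4, 247.9, 246.0, 251.8, 268.9, 330.2]
8 -1.5 [248.9, 245.5, 252.6, 250.5, 256.3, 273.9, 333.9]
8 0 [246.4, 243.1, 249.8, 247.8, 253.5, 270.7, 331.1]
8 1.5 [243.9, 240.7, 246.9, 245.0, 250.7, 267.5, 328.3]
10 -1.5 [248.0, 244.7, 251.6, 249.5, 255.3, 272.5, 331.9]
10 0 [245.5, 242.3, 248.8, 246.8, 252.5, 269.3, 329.1]
10 1.5 [243.1, 239.9, 246.0, 244.0, 249.7, 266.1, 326.3]
```

Screw and arm slot line up in both directions to within about 0.3 mm (slot centre at column 262, wing at 261 in the crop). Lowering.

Request:
{"method": "send_rows", "body": {
  "plan": [
    [0, 0, 12, 0, 0, 0],
    [0, 0, 20, 0, 0, 0],
    [0, 0, 15, 0, 0, 0],
    [0, 0, 8, 0, 0, 0],
    [0, 0, 3, 0, 0, 0],
    [0, 0, 0, 0, 0, 0],
    [0, 0, 2, 0, 0, 0],
    [0, 0, 2, 0, 0, 0],
    [0, 0, 1, 0, 0, 0],
    [0, 0, 0, 0, 0, 0]
  ]
}}

```text
t: 11.45
ee_pos: [0.5786, 0.0315, 0.0971]
tcp_rot: [[1.0, 0.009, 0.0], [0.009, -1.0, 0.0], [0.0, 0.0, -1.0]]
force: [-0.2, -0.3, -0.6]
width: 0.105
```

```bash
python3 - <<'E'
from h import *
o=get_obs();print(o['t'],o['ee_pos'],o['force'],o['torque'])
s=save('side','side9');cv2.imwrite('pics/side9c.png',cv2.resize(s['color'][190:310,270:430,::-1],None,fx=5,fy=5,interpolation=cv2.INTER_CUBIC))
E
```

```text
11.45 [0.57858388 0.03146424 0.09709518] [-0.16435729 -0.33766309 -0.61449246] [0.08634202 0.01199834 0.04342593]
```

View pics/side9c.png

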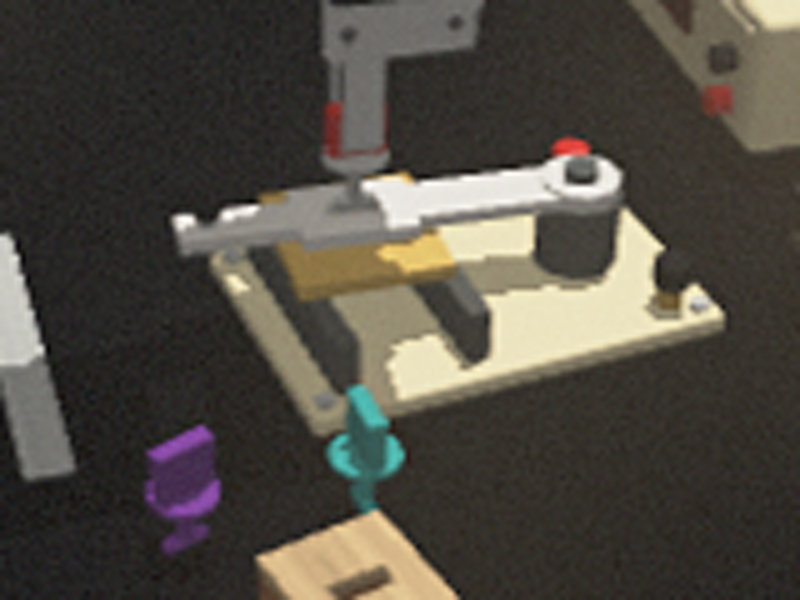

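Request:
{"method": "send_rows", "body": {
  "plan": [
    [0, 0, 1, 0, 0, 0],
    [0, 0, 1, 0, 0, 0],
    [0, 0, 1, 0, 0, 0],
    [0, 0, 0, 0, 0, 0]
  ]
}}

```text
t: 11.83
ee_pos: [0.5784, 0.0314, 0.0937]
tcp_rot: [[1.0, 0.009, -0.0], [0.009, -1.0, -0.0], [-0.0, 0.0, -1.0]]
force: [0.3, -0.2, -0.4]
width: 0.108
```

Request:
{"method": "send_rows", "body": {
  "plan": [
    [0, 0, 1, 0, 0, 0],
    [0, 0, 1, 0, 0, 0],
    [0, 0, 1, 0, 0, 0],
    [0, 0, 0, 0, 0, 0]
  ]
}}

```text
t: 12.17
ee_pos: [0.5784, 0.0314, 0.0907]
tcp_rot: [[1.0, 0.009, -0.0], [0.009, -1.0, -0.0], [-0.0, 0.0, -1.0]]
force: [0.5, 0.7, -0.8]
width: 0.104
```

Request:
{"method": "send_rows", "body": {
  "plan": [
    [0, 0, 1, 0, 0, 0],
    [0, 0, 1, 0, 0, 0],
    [0, 0, 0, 0, 0, 0]
  ]
}}

```text
t: 12.42
ee_pos: [0.5785, 0.0315, 0.0888]
tcp_rot: [[1.0, 0.009, -0.0], [0.009, -1.0, 0.0], [-0.0, -0.0, -1.0]]
force: [0.8, 0.2, -0.5]
width: 0.105
```

Request:
{"method": "send_rows", "body": {
  "plan": [
    [0, 0, 1, 0, 0, 0],
    [0, 0, 0, 0, 0, 0],
    [0, 0, 0, 0, 0, 0]
  ]
}}

```text
t: 12.67
ee_pos: [0.5786, 0.0314, 0.0881]
tcp_rot: [[1.0, 0.009, 0.0], [0.009, -1.0, -0.0], [0.0, 0.0, -1.0]]
force: [-1.3, 0.3, 1.6]
width: 0.104
```

Request:
{"method": "send_rows", "body": {
  "plan": [
    [0, 0, 1, 0, 0, 0],
    [0, 0, 0, 0, 0, 0],
    [0, 0, 0, 0, 0, 0]
  ]
}}

```text
t: 12.92
ee_pos: [0.5788, 0.0315, 0.0879]
tcp_rot: [[1.0, 0.009, 0.001], [0.009, -1.0, -0.0], [0.001, 0.0, -1.0]]
force: [-2.7, -0.1, 9.7]
width: 0.105
```

Request:
{"method": "send_rows", "body": {
  "plan": [
    [0, 0, -0.5, 0, 0, 0],
    [0, 1, 0, 0, 0, -0.5],
    [0, 1, 0, 0, 0, -0.5],
    [0, 0, 0, 0, 0, 0]
  ]
}}

```text
t: 13.25
ee_pos: [0.5786, 0.0293, 0.0874]
tcp_rot: [[1.0, 0.027, 0.0], [0.027, -1.0, 0.0], [0.0, -0.0, -1.0]]
force: [-0.3, 0.8, 1.8]
width: 0.103
```

Request:
{"method": "send_rows", "body": {
  "plan": [
    [0, 0.5, 0, 0, 0, -0.25],
    [0, 0.5, 0, 0, 0, -0.25],
    [0, 0, 0, 0, 0, 0]
  ]
}}

```text
t: 13.5
ee_pos: [0.5785, 0.0284, 0.0872]
tcp_rot: [[0.999, 0.035, -0.0], [0.035, -0.999, 0.0], [-0.0, -0.0, -1.0]]
force: [-0.0, 1.2, -0.8]
width: 0.103
```

Request:
{"method": "send_rows", "body": {
  "plan": [
    [0, 0, 1, 0, 0, 0],
    [0, 0, 0, 0, 0, 0],
    [0, 0, 0, 0, 0, 0]
  ]
}}

```text
t: 13.75
ee_pos: [0.5786, 0.0283, 0.0864]
tcp_rot: [[0.999, 0.035, -0.0], [0.035, -0.999, -0.0], [-0.0, 0.0, -1.0]]
force: [-0.2, -0.8, 0.2]
width: 0.106
```

Request:
{"method": "send_rows", "body": {
  "plan": [
    [0, 0.5, 0, 0, 0, -0.25],
    [0, 0.5, 0, 0, 0, -0.25],
    [0, 0, 1, 0, 0, 0],
    [0, 0, 1, 0, 0, 0],
    [0, 0, 0, 0, 0, 0]
  ]
}}

```text
t: 14.17
ee_pos: [0.5786, 0.0274, 0.0843]
tcp_rot: [[0.999, 0.044, -0.0], [0.044, -0.999, -0.0], [-0.0, 0.0, -1.0]]
force: [0.0, 0.1, -0.5]
width: 0.106
```

Request:
{"method": "send_rows", "body": {
  "plan": [
    [0, 0, 1, 0, 0, 0],
    [0, 0, 1, 0, 0, 0],
    [0, 0, 1, 0, 0, 0],
    [0, 0, 1, 0, 0, 0],
    [0, 0, 0, 0, 0, 0]
  ]
}}

```text
t: 14.58
ee_pos: [0.5786, 0.0274, 0.0802]
tcp_rot: [[0.999, 0.044, -0.0], [0.044, -0.999, -0.0], [-0.0, 0.0, -1.0]]
force: [0.9, -1.2, -1.0]
width: 0.106
```

Request:
{"method": "send_rows", "body": {
  "plan": [
    [0, 0, 1, 0, 0, 0],
    [0, 0, 1, 0, 0, 0],
    [0, 0, 1, 0, 0, 0],
    [0, 0, 1, 0, 0, 0],
    [0, 0, 0, 0, 0, 0]
  ]
}}

```text
t: 15.0
ee_pos: [0.5786, 0.0274, 0.0762]
tcp_rot: [[0.999, 0.044, -0.0], [0.044, -0.999, -0.0], [-0.0, 0.0, -1.0]]
force: [0.8, -1.2, -0.9]
width: 0.106
```

Request:
{"method": "send_rows", "body": {
  "plan": [
    [0, 0, 1, 0, 0, 0],
    [0, 0, 1, 0, 0, 0],
    [0, 0, 1, 0, 0, 0],
    [0, 0, 1, 0, 0, 0],
    [0, 0, 1, 0, 0, 0],
    [0, 0, 0, 0, 0, 0]
  ]
}}

```text
t: 15.5
ee_pos: [0.5785, 0.0274, 0.0712]
tcp_rot: [[0.999, 0.044, -0.0], [0.044, -0.999, -0.0], [-0.0, 0.0, -1.0]]
force: [1.3, -1.7, -0.9]
width: 0.108
```

Request:
{"method": "send_rows", "body": {
  "plan": [
    [0, 0, 1, 0, 0, 0],
    [0, 0, 1, 0, 0, 0],
    [0, 0, 0.8, 0, 0, 0],
    [0, 0, 0, 0, 0, 0],
    [0, 0, 0, 0, 0, 0]
  ]
}}

```text
t: 15.92
ee_pos: [0.5786, 0.0274, 0.0685]
tcp_rot: [[0.999, 0.044, -0.0], [0.044, -0.999, -0.0], [-0.0, 0.0, -1.0]]
force: [0.7, -1.7, -0.4]
width: 0.101
```

Request:
{"method": "send_rows", "body": {
  "plan": [
    [0, 0, 0.6, 0, 0, 0],
    [0, 0, 0, 0, 0, 0],
    [0, 0, 0, 0, 0, 0]
  ]
}}

```text
t: 16.17
ee_pos: [0.5786, 0.0274, 0.0682]
tcp_rot: [[0.999, 0.044, 0.0], [0.044, -0.999, -0.0], [0.0, 0.0, -1.0]]
force: [-1.6, -1.9, 2.3]
width: 0.106
```

Flange seated (2.3 N at z=0.0682). Now the quarter turn, in the direction that keeps joint 6 within range, about the screw's axis.

Request:
{"method": "send_rows", "body": {
  "plan": [
    [0, -0.1, 0, 0, 0, -5],
    [0, -0.1, 0, 0, 0, -5],
    [0, -0.1, 0, 0, 0, -5],
    [0, -0.1, 0, 0, 0, -5],
    [0, 0, 0, 0, 0, 0]
  ]
}}

```text
t: 16.58
ee_pos: [0.579, 0.0277, 0.0683]
tcp_rot: [[0.922, 0.387, 0.001], [0.387, -0.922, -0.0], [0.001, 0.001, -1.0]]
force: [2.1, -3.7, 1.2]
width: 0.106
```

Request:
{"method": "send_rows", "body": {
  "plan": [
    [0, -0.1, 0, 0, 0, -5],
    [0, -0.1, 0, 0, 0, -5],
    [0, -0.1, 0, 0, 0, -5],
    [0, -0.1, 0, 0, 0, -5],
    [0, -0.1, 0, 0, 0, -5],
    [0, -0.1, 0, 0, 0, -5],
    [0, 0, 0, 0, 0, 0]
  ]
}}

```text
t: 17.17
ee_pos: [0.5787, 0.028, 0.0683]
tcp_rot: [[0.607, 0.795, 0.001], [0.795, -0.607, -0.0], [0.0, 0.001, -1.0]]
force: [3.4, -4.4, 0.6]
width: 0.102
```

Request:
{"method": "send_rows", "body": {
  "plan": [
    [0, -0.1, 0, 0, 0, -5],
    [0, -0.1, 0, 0, 0, -5],
    [0, -0.1, 0, 0, 0, -5],
    [0, -0.1, 0, 0, 0, -5],
    [0, -0.1, 0, 0, 0, -5],
    [0, -0.1, 0, 0, 0, -5],
    [0, -0.1, 0, 0, 0, -5],
    [0, -0.1, 0, 0, 0, -5],
    [0, 0, 0, 0, 0, 0],
    [0, 0, 0, 0, 0, 0]
  ]
}}

```text
t: 18.0
ee_pos: [0.578, 0.0282, 0.0683]
tcp_rot: [[-0.041, 0.999, 0.001], [0.999, 0.041, -0.001], [-0.001, 0.001, -1.0]]
force: [3.9, -4.5, 1.2]
width: 0.106
```

```bash
python3 - <<'E'
from h import *
o=get_obs();print(o['t'],o['ee_pos'],o['force'],o['torque'],o['joint_pos'],o['tcp_rot'])
s=save('side','side10');cv2.imwrite('pics/side10c.png',cv2.resize(s['color'][190:310,270:430,::-1],None,fx=5,fy=5,interpolation=cv2.INTER_CUBIC))
s=save('wrist','w10')
E
```

```text
18.0 [0.57797329 0.0281616  0.06831029] [ 3.90710415 -4.52943786  1.16565807] [-1.15628214 -0.76243459 -0.04623849] [-1.43250612e-02  5.06717306e-01  1.57137356e+00 -6.85671030e-04
  1.06213745e+00 -5.49673473e-02] [[-4.09638818e-02  9.99159708e-01  1.35571799e-03]
 [ 9.99160401e-01  4.09647492e-02 -6.18347475e-04]
 [-6.73364530e-04  1.32924982e-03 -9.99998890e-01]]
```

View pics/side10c.png

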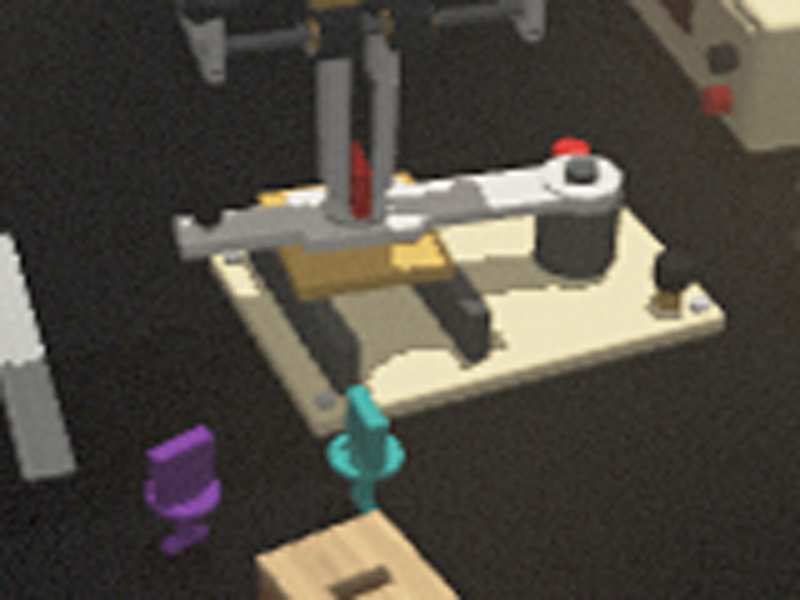

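View pics/w10.png

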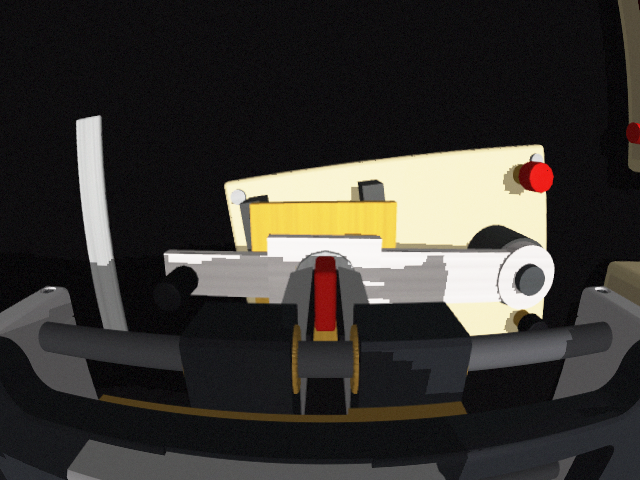

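Turned 90° (tool yaw 2.5° → 92.3°), forces small. Release and retreat.

Request:
{"method": "send_rows", "body": {
  "plan": [
    [0, 0, 0, 0, 0, 0],
    [0, 0, 0, 0, 0, 0],
    [0, 0, 0, 0, 0, 0],
    [0, 0, 0, 0, 0, 0],
    [0, 0, -5, 0, 0, 0],
    [0, 0, -15, 0, 0, 0],
    [0, 0, -25, 0, 0, 0],
    [0, 0, -35, 0, 0, 0],
    [0, 0, -35, 0, 0, 0],
    [0, 0, -25, 0, 0, 0],
    [0, 0, -10, 0, 0, 0],
    [0, 0, 0, 0, 0, 0]
  ],
  "jaw": 0.35
}}

```text
t: 19.1
ee_pos: [0.5782, 0.0287, 0.2204]
tcp_rot: [[-0.044, 0.999, 0.004], [0.999, 0.044, 0.0], [-0.0, 0.004, -1.0]]
force: [0.3, -0.1, -1.0]
width: 0.348
```

```bash
python3 - <<'E'
from h import *
o=get_obs();print(o['t'],o['ee_pos'],o['force'],o['width'])
s=save('side','side11');cv2.imwrite('pics/side11c.png',cv2.resize(s['color'][190:310,270:430,::-1],None,fx=5,fy=5,interpolation=cv2.INTER_CUBIC))
save('scene','scene11')
s=save('wrist','w11');c=fcloud(s)
m=(abs(c[...,0]-.578)<.03)&(abs(c[...,1]-.028)<.03)&(c[...,2]>.055)
import collections
z=c[m][:,2];print(np.histogram(z,bins=np.arange(.055,.105,.003)))
cv2.imwrite('pics/o11.png',ortho(s,.48,.73,-.05,.1,.064,3000))
E
```

```text
19.1 [0.5781739  0.02866771 0.22043801] [ 0.3242525  -0.10168903 -0.95605604] 0.34841291057173507
(array([  19, 1460,  659,  514,    4,    5,    7,    3,    8,    6,   14,
         25,  353,    7,    0,    0]), array([0.055, 0.058, 0.061, 0.064, 0.067, 0.07 , 0.073, 0.076, 0.079,
       0.082, 0.085, 0.088, 0.091, 0.094, 0.097, 0.1  , 0.103]))
```

View pics/side11c.png

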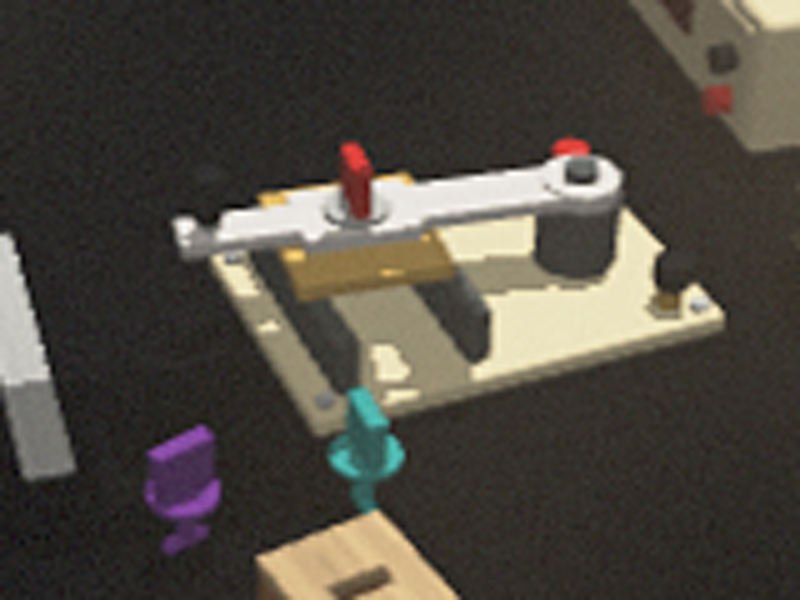

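View pics/o11.png

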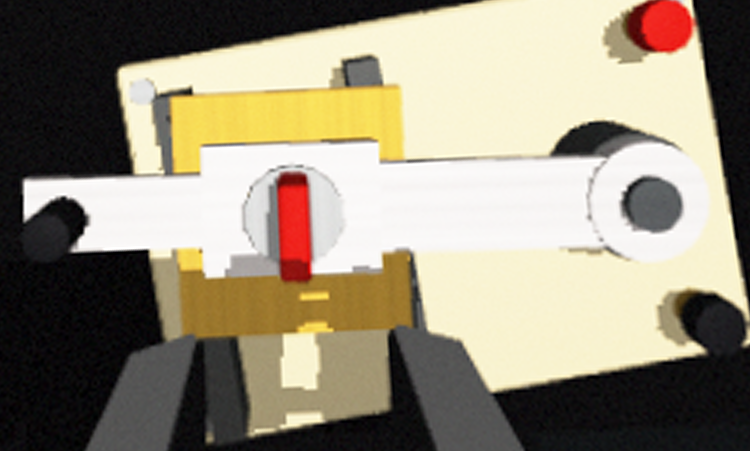

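View pics/w11.png

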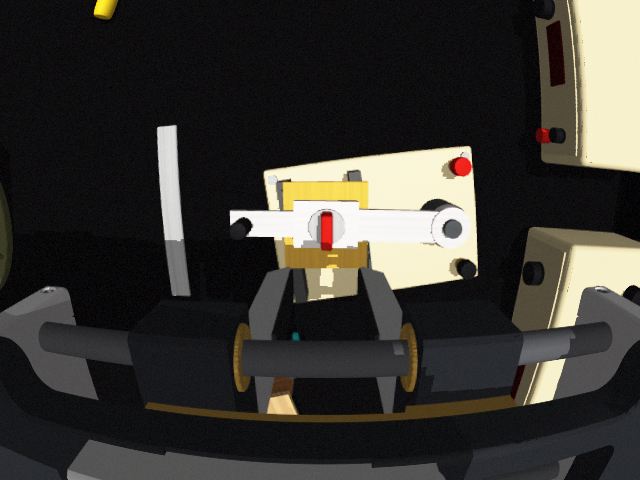

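Rectified view: the wing at (294,226) stands across the arm, flange round and flat around it. The depths match home: arm 60, flange top 64, wing top 92 mm. Last check that nothing else shifted, then hand in.

```bash
python3 - <<'E'
from h import *
a=load('side0')['color'].astype(int);b=load('side11')['color'].astype(int)
d=(abs(a-b).sum(2)>120).astype(np.uint8)
n,l,st,ce=cv2.connectedComponentsWithStats(d)
print([ (st[i].tolist()) for i in range(1,n) if st[i,4]>15 and st[i,0]>200])
cv2.imwrite('pics/side11f.png',load('side11')['color'][:,:,::-1])
E
```

```text
[[205, 0, 24, 58, 517], [228, 0, 143, 102, 4585], [287, 49, 5, 10, 23], [282, 59, 8, 16, 47], [338, 81, 10, 4, 21], [336, 103, 6, 5, 17], [356, 107, 28, 11, 206], [335, 110, 5, 4, 16], [300, 114, 24, 8, 84], [326, 114, 27, 7, 102], [343, 123, 16, 3, 19], [370, 122, 17, 14, 121], [304, 129, 9, 13, 76], [349, 134, 8, 41, 199], [329, 140, 7, 37, 229], [304, 213, 78, 35, 1446], [363, 244, 16, 5, 52], [318, 249, 7, 6, 31], [336, 248, 9, 3, 17], [322, 256, 18, 18, 95], [341, 257, 24, 14, 164], [270, 266, 15, 19, 200], [335, 292, 15, 15, 155], [334, 306, 15, 7, 43]]
```

View pics/side11f.png

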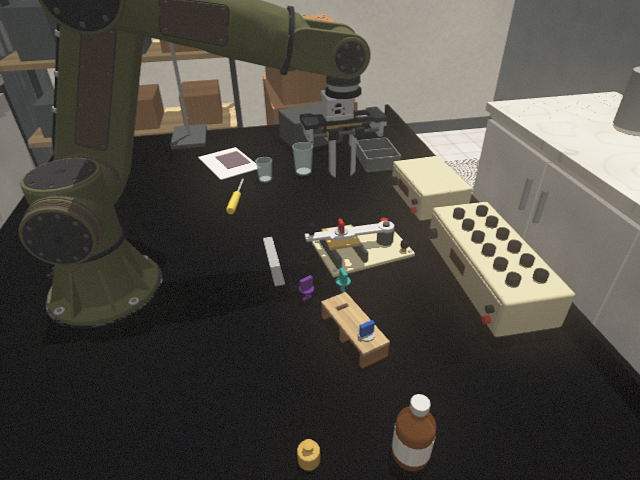

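The only changes are the jig, the red screw and some shadows. The blue screw at (367,328) and the bystanders haven't moved.

```bash
python3 -c "
from cell import job_done; print(job_done())"
```

```text
the job is handed in; nothing more can be done
None
```

The job is done and handed in at about 19 s. The red thumbscrew is home in the jig, turned a quarter turn and released.

- **Swing:** I moved the aluminium arm in over the plate by its post, stopping about 4 mm short of the plate's slot.
- **Insertion:** I lowered the red screw through the arm's slot until it touched the plate. Sliding screw and arm together for about 3–4 mm, I felt it drop in and lowered it until the flange seated.
- **Lock:** I gave it a 90° turn, opened the gripper and backed away.

**Last checks:**
- **Heights:** wrist-camera depth shows the arm at about 60 mm, the flange top at about 64 mm and the wing top at about 92 mm. That matches the flange sitting flat.
- **Wing:** it stands across the arm, as it should after a quarter turn.
- **Bench:** comparing before and after side-camera pictures, only the jig arm, the red screw and shadows changed. The blue screw and the bystanders stayed where they were.
- **Force:** the highest reading I saw was about 10 N, when the screw touched the plate. Readings came only at the end of each move, so a brief peak in between would not show.

**Small disagreements:**
- About 6 N of lateral and 1 N of vertical force remained on the tool just before I let go.
- The screw sat about 1 mm off-centre along the jaws, so I turned it about its own axis.

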